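# Level the banding wheel and snap its spindle cap home

## Robot

A 6-joint arm with a two-finger parallel gripper is mounted at the origin on the work surface. World frame = base frame: x ahead of the robot, y to its left, z up, the work surface at z = 0. Lengths are in m, angles in degrees, forces in N, time in s.
With the tool pointing down it reaches from about 0.25 to 0.725 m from the base axis. Payload 9.7 kg.
Tool frame: the origin (TCP) lies between the finger pads; the fingertips stand 11 mm ahead of it and the grasp point (between the pads) lies 8 mm behind it; y points along the fingers, x is the direction in which the jaws open and shut, and the axes are right-handed (so a half turn about y gives the same grasp; the last joint's range is limited). The gripper opens to 85 mm and grips with 20 to 120 N. Pads are 22 mm wide; open, the fingers measure 114 mm over their backs; the gripper's body (76 mm by 85 mm) begins 54 mm behind the grasp point. The pads swing forward as they close: fully open they stand 13 mm farther back than shut.
Start: joints at [-73.854, 4.979, 10.078, 95.1, 0, 90], TCP at [0.153, -0.528, 0.211] pointing down, gripper open.
Joint ranges: [-179.16, 179.16], [-48.56, 103.87], [-65.8, 70.77], [-126.05, 130.52], [-82.76, 87.17], [-180, 180]. Speed limits (degrees/s): [127.2, 127.2, 147.25, 180, 180, 180].

## Interface

Orientations are given as [roll, pitch, yaw] about the fixed x, y, z axes, in that order (R = Rz(yaw) Ry(pitch) Rx(roll)).
In Python, from workcell import bot, vision gives the robot as it stands. The module is installed in compiled form; this text tells all that it offers.
- The arm moves only by the shell command python3 -m crank 'ROWS' [OPENING] [FORCE]. ROWS is text: rows parted by semicolons, each of 6 numbers parted by spaces: the shift along the tool's x, y, z in m, then the turn, a rotation vector about the tool's x, y, z in rad. A call has 1 to 8 rows; each row is the pose to reach, as a shift and turn from the pose commanded when the call began, along the tool's axes at that moment; what a row does not reach only later rows make up. A row lasts 1/10 s, in which the tool goes at most 50 mm and 8.59 degrees, less where a joint would pass 70% of its speed; a pose out of reach is approached as far as the arm can. A call with a gripper value outside its range is refused whole. OPENING is the gripper's target within -1 to 1 (shut at 1, half-way at 0, fully open at -1), set as the call begins (- or left out, the last holds). The fingers move at their own pace and stop on an object; FORCE is the grip in N (left out, the last holds). Time passes only in rows, so rows that repeat a pose let the fingers close. It gives the time, the measured TCP pose, the force and the opening at its end, in the units of the state.
- bot.get_obs(): the state, without advancing time (a new reading comes with each control period).
- vision.camera(name): name is "side" or "top"; returns the picture (400x640x3 uint8, red, green, blue); there is no depth.
- vision.get_calibration(name): a dict with "fx", "fy", "cx", "cy" (pixels), "rvec" (rotation vector, rad) and "tvec" (3), from world to camera coordinates, as OpenCV has them. Camera axes: x right, y down, z forward; pixel columns grow to the right and rows downward; lengths in m; the calibration is good to about 2 mm. A picture is of the moment at which its call begins. get_calibration takes no time and is no camera call.
- bot.job_done(): hands the job in, once; it reports no verdict.
The state is a dict: "time": time; "q": joint angles; "qd": joint speeds; "joint_efforts": joint torques, N m; "ee_pos": TCP position; "tcp_rot": TCP orientation; "wrist_force": force on the tool from outside, world axes, zero at the start; "torque": the same for the moment, N m; "opening": finger opening in m.
Only numpy, scipy, OpenCV 4.12 (cv2) and the standard library are available. Lean on these libraries where they do the work, as an engineer would, in place of code of your own. Each camera call takes 0.05 s, during which the arm holds its last target. There are 200 camera calls.

## Task

The deck of the tilting banding wheel has been left at a slant: push it back level, then set the loose round spindle cap mouth-down over the stud in the deck's centre recess and press it down past the click, on until it is fully home, flush with the deck. Finish while still holding the cap down with a firm push: do not lift off at the end. Leave the other things on the bench where they are.

Things in the scene. Friction and masses are not known exactly. Their poses are not given: they have to be found in the camera images.
- stand: The heavy fixed foot and yoke of the banding wheel (decorating turntable), grey, foot 160 mm across. Origin on the bench at the centre of the foot; +z up. The tilt pivot runs along its y axis, 85 mm above the origin. With the deck level, the deck's top face is 117 mm above the origin, centred on it.
- tilt (a joint): Tilt of the deck about the pivot, rad: 0 = level; positive = the deck's edge on the stand's +x side is low, on its -x side high. Starts between 0.25 and 0.5; range -0.4 to 0.6, no stop at level. The pivot is stiff with friction (0.5 N m: about 7 N straight down at 75 mm from the centre) and stays where it is left.
- deck_centre (a point): Centre of the top face of the deck, z square to the face. The deck is a bare metal disc 190 mm across and 10 mm thick, its top 32 mm above the pivot; it also spins easily about its own axis (the spin does not matter). In its centre is a round recess 47 mm across and 17 mm deep, in which the stud stands.
- stud_tip (a point): Top of the steel stud (spindle end) in the middle of the recess, 4 mm below the deck face. Stud 19 mm across with a tapered nose, 14 mm across at the top; a snap ring of six sprung steel nibs stands out around it, 25 mm across, centred 9.5 mm below the deck face.
- cap: Loose black plastic cap, 42 mm across, 17 mm high, about 30 g, closed flat top, open mouth below with a beaded lip (bore 24 mm, 21.6 mm through the lip). It lies mouth down on the bench. Origin at the centre of its underside, z up through its top.
- cap_top (a point): Centre of the cap's flat top, 17 mm above its origin. Set on the stud, the cap rests on the snap ring with its top about 9 to 11 mm above the deck; a push of 10 to 18 N then drives it past the ring with a click and a drop in force (top 9 to 6 mm above the deck); from there it slides on with a light rub (under 4 N) to the recess floor, where its top is flush with the deck face.
- bowl: Bystander: red plastic water bowl, 150 mm across, 65 mm high. Origin under its centre.
- pot: Bystander: clay cylinder pot, 80 mm across, 95 mm high. Origin under its centre.
- rib: Bystander: flat wooden throwing rib, 68 by 68 mm, 6 mm thick. Origin at the centre of its rounded end's underside.
- trimmer: Bystander: loop trimming tool with wooden handle, 215 mm long, lying along its x axis. Origin on the bench under the handle, 80 mm from its butt.
Not all that is in view belongs to the job. Of the things like the stand, leave any that is orange, turquoise or yellow; of the rest the smaller one is meant.

How it is judged:
By the outcome, as a careful person would: the job done as asked, in the order asked, and still so for the second after the job is handed in, while the arm keeps its last pose, push and grip.
It also fails if it takes over 67 s, if anything falls off the work surface, if the arm or the gripper's body presses on something with over 40 N, if the wrist force passes 120 N, or if a joint passes its speed limit or range.

## Working session

There is one attempt and no reset: what is moved stays moved. The work goes in short steps, Python scripts to look and compute and a shell command to move; the robot and the scene stay as the last step left them, time stands still between calls to the robot, and variables do not carry over. Pictures are saved under pics/ and viewed, about 8 in all and at most 12, crops included, and the job is handed in when it is done.

```bash
mkdir -p pics
cat > h.py <<'E'
import numpy as np, cv2
from workcell import bot, vision
def cal(n):
    c=vision.get_calibration(n);K=np.array([[c['fx'],0,c['cx']],[0,c['fy'],c['cy']],[0,0,1.]])
    return K,np.array(c['rvec'],float),np.array(c['tvec'],float)
def ray(n,u,v):
    K,r,t=cal(n);R=cv2.Rodrigues(r)[0]
    return -R.T@t, R.T@np.linalg.inv(K)@np.array([u,v,1.])
def onz(n,u,v,z):
    o,d=ray(n,u,v);return o+d*(z-o[2])/d[2]
def proj(n,p):
    K,r,t=cal(n);return cv2.projectPoints(np.array(p,float).reshape(-1,3),r,t,K,None)[0][:,0]
def snap(n,f,box=None,s=1):
    im=vision.camera(n);im=np.asarray(im);cv2.imwrite(f'pics/{f}_full.png',im[:,:,::-1])
    o=im
    if box: o=im[box[1]:box[3],box[0]:box[2]]
    cv2.imwrite(f'pics/{f}.png',cv2.resize(o,None,fx=s,fy=s,interpolation=cv2.INTER_CUBIC)[:,:,::-1]);return im
E
python3 - <<'E'
from h import *
a=snap('top','t0');b=snap('side','s0')
cv2.imwrite('pics/both.png',cv2.resize(np.vstack([a,b]),None,fx=.75,fy=.75)[:,:,::-1])
for n in('top','side'):
    o,d=ray(n,320,200);print(n,o,d/np.linalg.norm(d),cal(n)[0][0,0])
print(bot.get_obs())
E
```

```text
top [0.4459098  0.01694229 1.31359778] [ 0.0734033  -0.0427978  -0.99638361] 508.95747157432965
side [ 0.62440055 -0.9820408   0.87564672] [-0.0486739   0.77724526 -0.62731225] 428.7819021217546
{'time': 0.1, 'q': array([-7.38540647e+01,  5.00940260e+00,  1.00394274e+01,  9.50973298e+01,
        8.99602099e-04,  9.00004618e+01]), 'qd': array([-0.02956243, -0.08922294, -0.0244053 , -0.01921876, -0.028848  ,
        0.06812876]), 'joint_efforts': array([ 2.30908636e-04, -5.21562874e+01,  4.65653229e+01,  1.60591694e-02,
       -6.28213752e-05, -2.07633377e-06]), 'ee_pos': array([ 0.1528932 , -0.52810417,  0.21004389]), 'tcp_rot': array([-8.99991009e+01,  6.73050671e-02, -7.38545264e+01]), 'wrist_force': array([-0.28199499, -0.40751032,  0.33890274]), 'torque': array([ 0.00552026,  0.04224626, -0.00184862]), 'opening': 0.08568308880337143}
```

View pics/both.png

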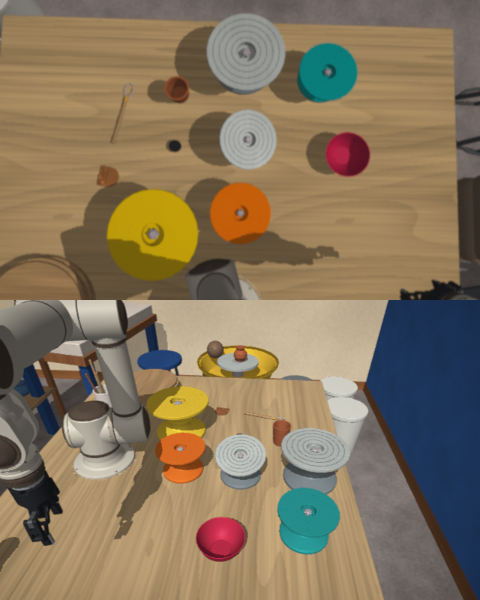

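The combined picture (scale 0.75) shows five turntables in the top view. Full-resolution top pixels: large grey (328,69), small grey (331,185), turquoise (437,96), orange (321,283), yellow (203,312). Colour rules out the last three. Of the two greys the smaller one at (331,185) is meant. The cap is the black disc at (232,194). I'll confirm with an enlarged crop.

Run:
```python
from h import *
a=cv2.imread('pics/t0_full.png');b=cv2.imread('pics/s0_full.png')
A=cv2.resize(a[130:250,210:390],None,fx=4,fy=4,interpolation=cv2.INTER_CUBIC)[:, :400*2]
B=cv2.resize(b[160:280,260:400],None,fx=4,fy=4,interpolation=cv2.INTER_CUBIC)
A=cv2.resize(a[130:250,210:390],(450,300));B=cv2.resize(b[165:265,275:375],(300,300))
cv2.imwrite('pics/c1.png',np.hstack([A,B]))
for n,u,v,z in(('top',331,185,.117),('side',321,210,.117),('top',232,194,.017),('side',319,182,.017)):print(n,onz(n,u,v,z))
for n,p,im in(('top',(331,185),a),('side',(321,205),b)):
    h=cv2.cvtColor(im,cv2.COLOR_BGR2HSV);print(h[p[1]-20,p[0]],h[p[1],p[0]-25])
```

```text
top [ 0.57017516 -0.05989633  0.117     ]
side [ 0.57124875 -0.08543865  0.117     ]
top [0.55218627 0.1856903  0.017     ]
side [0.54782313 0.1780071  0.017     ]
[ 48   8 163] [ 40   5 166]
[ 60   5 193] [ 60   5 186]
```

View pics/c1.png

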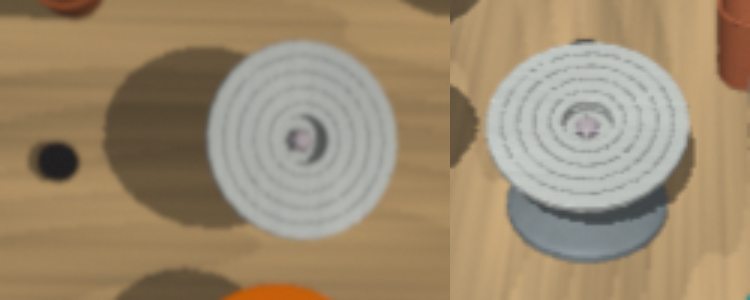

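Confirmed: the small grey deck is centred near top (331,186), with the foot visible below it in the side view. The cap is at top (233,195), and its edge shows behind the deck in the side view at (320,179). Next I fit the deck's circle, using rim rays from both views and the known 95 mm radius.

```bash
cat > deck.py <<'E'
from h import *
from scipy.optimize import least_squares
def rim(n,im,c,vmin,smax):
    h=cv2.cvtColor(im,cv2.COLOR_BGR2HSV);m=((h[...,1]<=smax)&(h[...,2]>=vmin)).astype(np.uint8)
    w=np.zeros_like(m);cv2.circle(w,c,50,1,-1);m&=w
    m=cv2.morphologyEx(m,cv2.MORPH_CLOSE,np.ones((5,5)))
    l=cv2.connectedComponentsWithStats(m)
    k=1+np.argmax(l[2][1:,4]);ct=max(cv2.findContours((l[1]==k).astype(np.uint8),0,1)[0],key=len)
    hull=cv2.convexHull(ct)[:,0].astype(float)
    e=cv2.fitEllipse(cv2.convexHull(ct));print(n,np.round(e[0],1),np.round(e[1],1),round(e[2],1),l[2][k])
    t=np.linspace(0,2*np.pi,60,endpoint=False);a=np.radians(e[2])
    x,y=e[1][0]/2*np.cos(t),e[1][1]/2*np.sin(t)
    return np.c_[e[0][0]+x*np.cos(a)-y*np.sin(a),e[0][1]+x*np.sin(a)+y*np.cos(a)]
def fit(rims,p0,r=.095):
    R=[[ray(n,*q) for q in pts] for n,pts in rims]
    def f(p):
        nn=np.array([p[3],p[4],1]);nn/=np.linalg.norm(nn);out=[]
        for rs in R:
            for o,d in rs:
                x=o+d*(nn@(p[:3]-o))/(nn@d);out.append(np.linalg.norm(x-p[:3])-r)
        return np.array(out)*1e3
    s=least_squares(f,p0,loss='soft_l1');print('rms mm',np.sqrt(np.mean(f(s.x)**2)));return s.x
def report(p):
    n=np.array([p[3],p[4],1]);n/=np.linalg.norm(n);az=np.arctan2(n[1],n[0]);t=np.arccos(n[2])
    c=p[:3];piv=c-n*.032
    print('centre',c.round(4),'tilt',t.round(3),'low side az deg',np.degrees(az).round(1),'pivot',piv.round(4));return n
E
python3 - <<'E'
from deck import *
a=cv2.imread('pics/t0_full.png');b=cv2.imread('pics/s0_full.png')
ra=rim('top',a,(331,185),120,25);rb=rim('side',b,(321,207),130,16)
for s in ([('top',ra),('side',rb)],[('side',rb)],[('top',ra)]):
  for g in ((0,0),(0,-.3)): report(fit(s,[.57,-.06,.117,*g]))
h=cv2.cvtColor(b,cv2.COLOR_BGR2HSV);print(h[245,320],h[250,300])
h=cv2.cvtColor(a,cv2.COLOR_BGR2HSV)
m=((h[...,2]<55)).astype(np.uint8)[180:210,215:250];M=cv2.moments(m,True);u,v=M['m10']/M['m00']+215,M['m01']/M['m00']+180
print('cap',M['m00'],u,v,onz('top',u,v,.012))
E
```

```text
top [330.  185.6] [74.9 78.4] 166.5 [ 293  147   75   78 4630]
side [320.4 207. ] [55.7 66.9] 85.5 [ 287  179   68   57 2939]
rms mm 1.3789474562487678
centre [ 0.5685 -0.0598  0.111 ] tilt 0.272 low side az deg -95.9 pivot [ 0.5693 -0.0513  0.0801]
rms mm 1.378945282161654
centre [ 0.5685 -0.0598  0.111 ] tilt 0.272 low side az deg -95.9 pivot [ 0.5693 -0.0513  0.0801]
rms mm 1.7385333177333478e-09
centre [ 0.5666 -0.0449  0.0985] tilt 0.296 low side az deg -96.0 pivot [ 0.5676 -0.0356  0.0679]
rms mm 1.3776012243989308e-10
centre [ 0.5666 -0.0449  0.0985] tilt 0.296 low side az deg -96.0 pivot [ 0.5676 -0.0356  0.0679]
rms mm 3.111114555202606e-12
centre [ 0.5722 -0.0612  0.0873] tilt 0.228 low side az deg -95.8 pivot [ 0.573  -0.054   0.0561]
rms mm 6.343707176799169e-10
centre [ 0.5722 -0.0612  0.0873] tilt 0.228 low side az deg -95.8 pivot [ 0.573  -0.054   0.0561]
[ 97  24 140] [ 18  98 177]
cap 157.0 232.484076433121 194.05732484076432 [0.5524746 0.1851049 0.012    ]
```

```bash
python3 -m crank '0 -.04 0 0 0 0; -.19 -.09 .26 0 -.66 0; -.19 -.09 .26 0 -.66 0; -.19 -.09 .26 0 -.66 0; -.19 -.09 .26 0 -.66 0; -.19 -.09 .26 0 -.66 0; -.19 -.09 .26 0 -.66 0; -.19 -.09 .26 0 -.66 0' 1 60
python3 - <<'E'
from deck import *
a=cv2.imread('pics/t0_full.png');b=cv2.imread('pics/s0_full.png')
ra=rim('top',a,(331,185),120,25);rb=rim('side',b,(321,207),130,16)
for k in (.5,.8):
  g=[(n,r.mean(0)+(r-r.mean(0))*(1+k/np.linalg.norm(r-r.mean(0),axis=1)[:,None])) for n,r in(('top',ra),('side',rb))]
  report(fit(g,[.57,-.06,.117,0,0]))
# foot: bluish grey in the side view, its front rim lies on z~0
h=cv2.cvtColor(b,cv2.COLOR_BGR2HSV);m=cv2.inRange(h,(85,12,60),(125,80,220));m[:,:280]=0;m[:,375:]=0;m[:225]=0;m[270:]=0
ys,xs=np.nonzero(m);print('foot',xs.min(),xs.max(),ys.max(),xs[ys==ys.max()].mean(),onz('side',xs[ys==ys.max()].mean(),ys.max()+.5,0))
for q in(xs.min(),xs.max()): print(onz('side',q,ys[xs==q].mean(),.005))
E
```

```text
time: 0.9
ee_pos: [0.3513, -0.2709, 0.3013]
tcp_rot: [-90.0, -0.0, -35.9]
wrist_force: [-0.0, -0.5, 0.3]
opening: 0.0002
top [330.  185.6] [74.9 78.4] 166.5 [ 293  147   75   78 4630]
side [320.4 207. ] [55.7 66.9] 85.5 [ 287  179   68   57 2939]
rms mm 0.9537249897491183
centre [ 0.5685 -0.0604  0.1118] tilt 0.289 low side az deg -95.9 pivot [ 0.5694 -0.0513  0.0812]
rms mm 1.3932145221289773
centre [ 0.5685 -0.061   0.1125] tilt 0.301 low side az deg -95.7 pivot [ 0.5695 -0.0516  0.0819]
foot 295 346 251 320.5 [ 5.73717236e-01 -1.28752124e-01  1.11022302e-16]
[ 0.49364479 -0.06168008  0.005     ]
[ 0.64398705 -0.05025991  0.005     ]
```

```bash
python3 -m crank '.011 0 .37 0 -.627 0; .011 0 .37 0 -.627 0; .011 0 .37 0 -.627 0; .011 0 .37 0 -.627 0; .011 0 .37 0 -.627 0; .011 0 .37 0 -.627 0; .011 0 .37 0 -.627 0; .011 .04 .37 0 -.627 0'
```

```text
time: 1.7
ee_pos: [0.5804, 0.0228, 0.2642]
tcp_rot: [-89.9, -0.5, 0.1]
wrist_force: [-0.4, -0.7, 0.5]
opening: -0.0003
```

```bash
python3 -m crank '0 .045 0 0 0 0; 0 .09 0 0 0 0; 0 .098 0 0 0 0; 0 .102 0 0 0 0; 0 .106 0 0 0 0; 0 .11 0 0 0 0; 0 .113 0 0 0 0; 0 .113 0 0 0 0'
python3 -m crank '0 .003 0 0 0 0; 0 .006 0 0 0 0; 0 .009 0 0 0 0; 0 .012 0 0 0 0; 0 .015 0 0 0 0; 0 .017 0 0 0 0; 0 .019 0 0 0 0; 0 .019 0 0 0 0'
```

```text
time: 2.5
ee_pos: [0.5767, 0.0191, 0.1482]
tcp_rot: [-90.0, -0.0, -0.1]
wrist_force: [0.4, 0.3, 0.9]
opening: 0.0003
time: 3.3
ee_pos: [0.5763, 0.0192, 0.1284]
tcp_rot: [-90.0, 0.0, -0.1]
wrist_force: [0.1, 0.0, 0.6]
opening: -0.0002
```

Run:
```python
from h import *
a=snap('top','t1');b=snap('side','s1')
A=cv2.resize(a[130:250,260:400],(400,343));B=cv2.resize(b[145:265,260:380],(343,343))
cv2.imwrite('pics/c2.png',np.hstack([A,B])[:,:,::-1])
o=bot.get_obs();print(o['wrist_force'],o['ee_pos'])
```

```text
[0.04312814 0.39771844 0.3901195 ] [0.57643573 0.01920642 0.12872026]
```

View pics/c2.png

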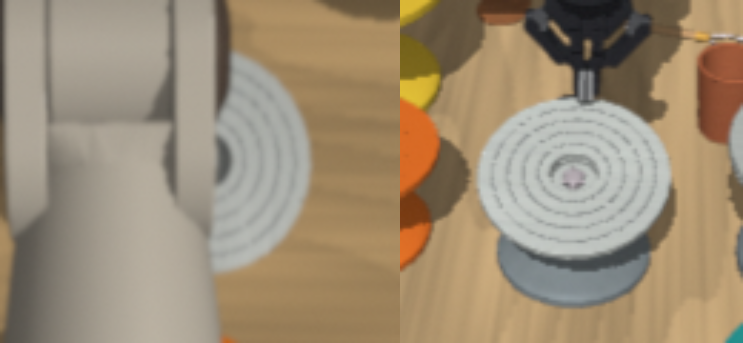

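Run:
```python
from deck import *
b=cv2.imread('pics/s1_full.png');rb=rim('side',b,(321,207),130,16)
b0=cv2.imread('pics/s0_full.png');rb0=rim('side',b0,(321,207),130,16)
print(rb.min(0),rb.max(0),rb0.min(0),rb0.max(0))
print(proj('side',[[.5764,.0082,.1177],[.5764,.0302,.1177],[.5764,.0192,.1287]]))
n=np.array([-.0,-np.sin(.29),np.cos(.29)]);c=np.array([.5685,-.06,.1155]);u=np.array([0,np.cos(.29),np.sin(.29)])
print(proj('side',[c+.095*u,c-.095*u,c]))
print(proj('top',[c+.095*u,c-.095*u,c]))
h=cv2.cvtColor(b[172:190,310:335],cv2.COLOR_BGR2HSV)[...,2];print(h)
```

```text
side [320.4 204.1] [63.3 66.1] 69.3 [ 287  170   68   66 2986]
side [320.4 207. ] [55.7 66.9] 85.5 [ 287  179   68   57 2939]
[287.54929608 172.28750106] [353.2871297  235.86789445] [286.94434114 179.06495955] [353.75713592 234.85789201]
[[324.90482089 189.18683505]
 [325.34670548 184.66960908]
 [325.18209572 183.90179979]]
[[322.78648407 177.51703483]
 [318.24158718 234.04259989]
 [320.61767716 204.49081195]]
[[292.43236433 183.75877679]
 [367.70116712 187.68275291]
 [330.99127019 185.76896189]]
[[196 196 198 198 197 193 188 186 190 180 129  50  87 134 123 100 139 105
   48  46  71  90  95 100 100]
 [194 196 198 198 199 194 187 184 186 178 128  51  96 139 107  98 139 105
   47  46  72  89  95 100 100]
 [193 196 198 200 199 194 188 186 188 179 128  51 100 140 105  99 139 106
   51  50  76  90  95  98  98]
 [194 196 199 199 198 193 189 186 189 177 129  54  99 140 105  97 139 105
   52  53  81  90  93  96  97]
 [196 198 200 201 199 194 188 184 184 177 133  55  98 140 106  98 139 105
   48  54  83  91  94  97  98]
 [197 199 201 201 198 192 185 175 175 177 148  59  96 140 105  98 140 106
[... 592 characters left out ...]
72 172 169 175 192 187 173 174 166 160
  170 168 175 190 196 197 197]
 [164 166 169 195 196 197 196 196 196 196 195 196 198 197 196 195 195 195
  195 186 167 169 193 193 191]
 [193 196 197 198 199 199 200 200 198 199 198 195 195 197 200 200 200 201
  201 199 198 197 191 170 161]
 [198 199 199 196 193 195 195 191 193 193 185 170 169 178 191 192 192 195
  196 198 198 199 198 197 195]
 [196 194 195 186 176 184 184 164 174 176 174 170 168 173 173 164 162 174
  183 192 193 197 200 200 200]
 [177 170 179 168 192 196 196 195 195 196 195 196 196 196 196 197 196 198
  190 170 164 182 195 200 202]
 [168 193 195 194 196 196 196 194 195 196 195 198 197 197 197 197 198 198
  197 195 195 188 177 184 195]]
```

```bash
python3 -m crank '0 -.03 0 0 0 0; 0 -.06 0 0 0 0; 0 -.06 0 0 0 0; 0 -.06 0 0 0 0'
python3 - <<'E'
from deck import *
a=snap('side','s2');b=cv2.imread('pics/s2_full.png')
p=bot.get_obs()['ee_pos'];print(p)
q=proj('side',[p,p-[0,0,.011],p-[0,.011,.011],p+[0,-.011,0]]);print(q)
for w in q[:3]: b[int(round(w[1])),int(round(w[0]))]=(0,0,255)
B=cv2.resize(b[120:250,265:395],(598,598),interpolation=cv2.INTER_NEAREST)
cv2.imwrite('pics/c3.png',B)
E
```

```text
time: 3.8
ee_pos: [0.5769, 0.0192, 0.1893]
tcp_rot: [-90.0, -0.1, -0.1]
wrist_force: [-0.2, 0.2, 0.3]
opening: 0.0002
[0.57644618 0.01921923 0.18827194]
[[325.50634726 167.00531112]
 [325.44806406 170.2015692 ]
 [325.22111805 172.42590324]
 [325.27853537 169.21933248]]
```

View pics/c3.png

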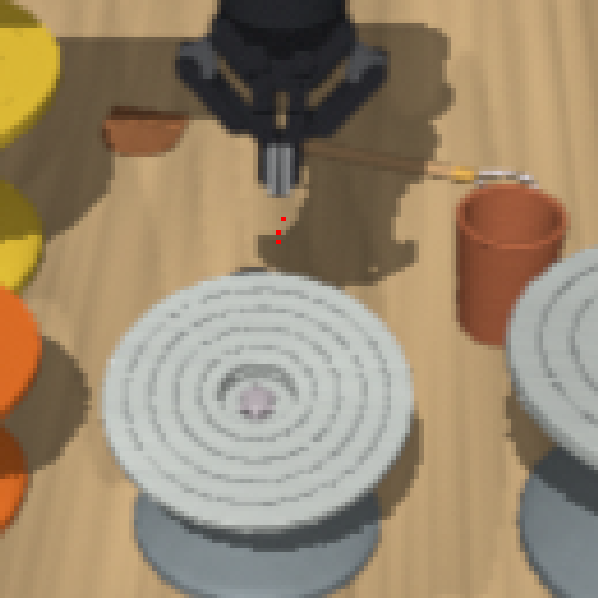

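The picture shows the closed fingertip at about (326,162), but the reported pose projects to about (325,171). The tip is either about 33 mm higher or about 45 mm further in y than reported, so I'll check against the start pictures.

Run:
```python
from deck import *
out=[]
p=np.array([.1529,-.5281,.2100])
for n,f in(('top','t0'),('side','s0')):
    im=cv2.imread(f'pics/{f}_full.png')
    q=proj(n,[p,p-[0,0,.011],p+[0,0,.05]]);print(n,q)
    x0=int(min(max(q[0][0]-50,0),540));y0=int(min(max(q[0][1]-60,0),300))
    for w in q[:2]:
        u,v=np.round(w).astype(int)
        if 0<=v<400 and 0<=u<640: im[v,u]=(0,0,255)
    print(x0,y0);out.append(cv2.resize(im[y0:y0+100,x0:x0+100],(400,400),interpolation=cv2.INTER_NEAREST))
cv2.imwrite('pics/c4.png',np.hstack(out))
```

```text
top [[548.75630815 378.68068437]
 [546.25850464 377.27326293]
 [560.77223699 385.4512233 ]]
498 300
side [[ 79.18819388 314.75268398]
 [ 81.20152949 318.37813719]
 [ 69.58197679 297.45457908]]
29 254
```

View pics/c4.png

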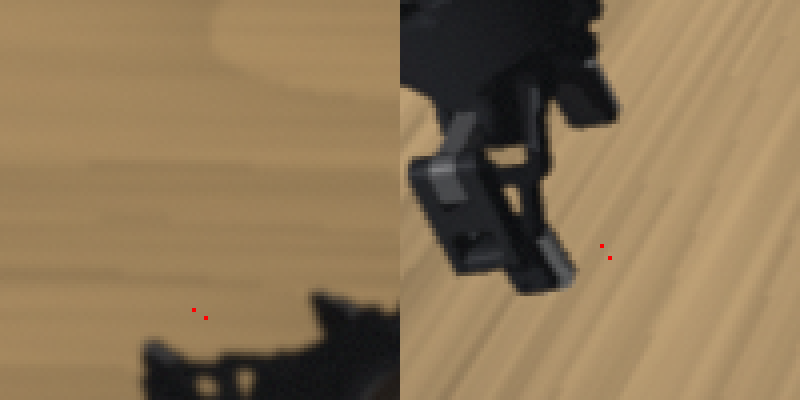

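Run:
```python
from deck import *
def tri(a,b):
    P=[]
    for n in('top','side'):
        K,r,t=cal(n);P.append(K@np.c_[cv2.Rodrigues(r)[0],t])
    X=cv2.triangulatePoints(P[0],P[1],np.array(a,float).reshape(2,1),np.array(b,float).reshape(2,1));X=X[:3,0]/X[3]
    return X,proj('top',X)-a,proj('side',X)-b
print(tri((577,374),(65,324)));print(tri((535.5,386),(79,284)))
```

```text
(array([ 0.16867595, -0.57231799,  0.24449448]), array([[0.70858828, 1.73145665]]), array([[3.135189  , 0.53939714]]))
(array([ 0.14447146, -0.48443076,  0.24297753]), array([[0.40485896, 1.02162789]]), array([[1.67875684, 0.28078447]]))
```

Triangulating the open fingertips in the start pictures gives z≈0.244, where the reported pose implies about 0.212. Both views put the fingers about 32 mm higher than the state says. A gentle bench touch will settle the offset.

```bash
python3 -m crank '-.01 0 .045 0 0 0; -.02 0 .09 0 0 0; -.02 .045 .09 0 0 0; -.02 .09 .09 0 0 0; -.02 .13 .09 0 0 0; -.02 .165 .09 0 0 0; -.02 .175 .09 0 0 0; -.02 .18 .09 0 0 0'
python3 -m crank '0 .003 0 0 0 0; 0 .006 0 0 0 0; 0 .009 0 0 0 0; 0 .009 0 0 0 0'
```

```text
time: 4.65
ee_pos: [0.5556, 0.109, 0.0074]
tcp_rot: [-90.0, 0.1, -0.1]
wrist_force: [-0.0, 0.1, 0.9]
opening: -0.0
time: 5.05
ee_pos: [0.5569, 0.1093, 0.0001]
tcp_rot: [-90.0, -0.0, -0.1]
wrist_force: [0.1, -0.6, -0.6]
opening: -0.0
```

```bash
python3 -m crank '0 .004 0 0 0 0; 0 .008 0 0 0 0; 0 .012 0 0 0 0; 0 .016 0 0 0 0; 0 .016 0 0 0 0'
python3 -m crank '0 .002 0 0 0 0; 0 .004 0 0 0 0; 0 .006 0 0 0 0; 0 .006 0 0 0 0'
```

```text
time: 5.55
ee_pos: [0.5561, 0.1092, -0.0172]
tcp_rot: [-90.0, 0.1, -0.1]
wrist_force: [-0.4, -0.4, -0.4]
opening: 0.0005
time: 5.95
ee_pos: [0.5568, 0.1093, -0.0206]
tcp_rot: [-90.0, -0.1, -0.1]
wrist_force: [-7.0, -1.2, 14.7]
opening: 0.0
```

The bench touch comes at state z≈-0.0205, so fingertip z = state z + 0.0205. The reported z is low by about 31 mm, which agrees with the pictures. Levelling the deck needs the tip at 0.117, so state z 0.0965.

```bash
python3 -m crank '0 -.045 0 0 0 0; 0 -.09 0 0 0 0; 0 -.135 0 0 0 0; 0 -.18 0 0 0 0; .01 -.18 -.045 0 0 0; .02 -.18 -.09 0 0 0; .02 -.16 -.09 0 0 0; .02 -.16 -.09 0 0 0'
python3 -m crank '0 .004 0 0 0 0; 0 .008 0 0 0 0; 0 .012 0 0 0 0; 0 .016 0 0 0 0; 0 .02 0 0 0 0; 0 .024 0 0 0 0; 0 .028 0 0 0 0; 0 .028 0 0 0 0'
```

```text
time: 6.75
ee_pos: [0.5756, 0.018, 0.1355]
tcp_rot: [-90.0, 0.2, -0.2]
wrist_force: [-0.3, -0.2, 0.0]
opening: 0.0
time: 7.55
ee_pos: [0.5773, 0.0203, 0.1109]
tcp_rot: [-89.9, -0.2, -0.1]
wrist_force: [0.5, 3.5, 6.3]
opening: -0.0001
```

```bash
python3 -m crank '0 .002 0 0 0 0; 0 .004 0 0 0 0; 0 .006 0 0 0 0; 0 .008 0 0 0 0; 0 .01 0 0 0 0; 0 .012 0 0 0 0; 0 .0135 0 0 0 0; 0 .0135 0 0 0 0'
```

```text
time: 8.35
ee_pos: [0.5776, 0.0208, 0.0978]
tcp_rot: [-89.8, -0.2, -0.0]
wrist_force: [1.3, 5.0, 7.0]
opening: -0.0
```

```bash
python3 -m crank '0 .001 0 0 0 0; 0 .0015 0 0 0 0; 0 .0015 0 0 0 0; 0 .0015 0 0 0 0'
python3 -m crank '0 -.02 0 0 0 0; 0 -.03 0 0 0 0; -.005 -.03 -.045 0 0 0; -.01 -.03 -.09 0 0 0; -.014 -.03 -.13 0 0 0; -.014 -.03 -.147 0 0 0; -.014 -.02 -.147 0 0 0; -.014 -.015 -.147 0 0 0'
python3 -m crank '0 .003 0 0 0 0; 0 .006 0 0 0 0; 0 .009 0 0 0 0; 0 .009 0 0 0 0'
```

```text
time: 8.75
ee_pos: [0.5777, 0.0209, 0.0965]
tcp_rot: [-89.8, -0.2, -0.0]
wrist_force: [1.4, 7.4, 9.8]
opening: -0.0
time: 9.55
ee_pos: [0.562, -0.1274, 0.1085]
tcp_rot: [-90.0, 0.1, -0.1]
wrist_force: [0.6, -0.6, -0.1]
opening: -0.0001
time: 9.95
ee_pos: [0.5621, -0.1271, 0.1003]
tcp_rot: [-90.0, 0.0, -0.1]
wrist_force: [-0.1, -0.7, -0.6]
opening: -0.0003
```

Now the opposite side, in 1 mm steps, watching for first contact, which should come at 0.0965.

```bash
for i in 1 2; do :; done; python3 -m crank '0 .001 0 0 0 0; 0 .002 0 0 0 0; 0 .002 0 0 0 0'; python3 -m crank '0 .001 0 0 0 0; 0 .001 0 0 0 0';  python3 -m crank '0 .001 0 0 0 0; 0 .001 0 0 0 0'
```

```text
time: 10.25
ee_pos: [0.5621, -0.1277, 0.0987]
tcp_rot: [-90.0, 0.0, -0.1]
wrist_force: [-0.1, 0.0, 0.0]
opening: 0.0001
time: 10.45
ee_pos: [0.5621, -0.1278, 0.0976]
tcp_rot: [-90.0, 0.0, -0.1]
wrist_force: [1.2, -0.8, -0.2]
opening: -0.0
time: 10.65
ee_pos: [0.5621, -0.1278, 0.0966]
tcp_rot: [-90.0, 0.0, -0.1]
wrist_force: [-0.2, 0.1, -1.0]
opening: -0.0002
```

Run:
```python
from h import *
a=snap('top','t3');b=snap('side','s3')
A=cv2.resize(a[130:250,270:390],(400,400));B=cv2.resize(b[150:270,260:380],(400,400))
cv2.imwrite('pics/c5.png',np.hstack([A,B])[:,:,::-1])
```

```text
(no output)
```

View pics/c5.png

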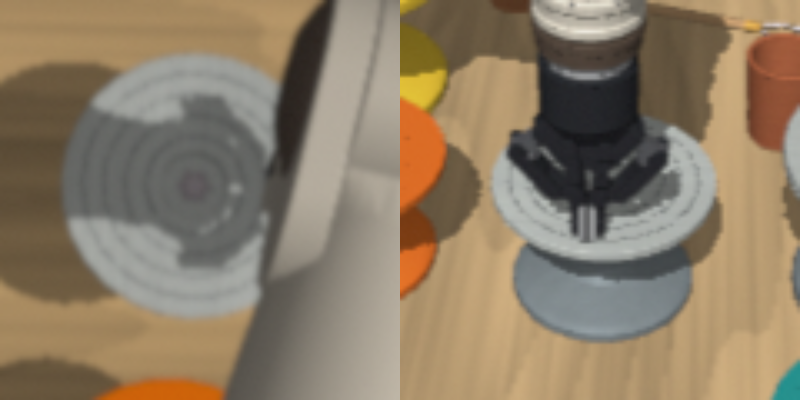

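The deck now looks level in both views, with the tip just over its front edge. Probing on.

```bash
python3 -m crank '0 .001 0 0 0 0; 0 .001 0 0 0 0'; python3 -m crank '0 .001 0 0 0 0; 0 .001 0 0 0 0';  python3 -m crank '0 .001 0 0 0 0; 0 .001 0 0 0 0'
```

```text
time: 10.95
ee_pos: [0.5623, -0.1278, 0.0961]
tcp_rot: [-90.0, -0.0, -0.1]
wrist_force: [1.2, -0.4, 1.7]
opening: -0.0004
time: 11.15
ee_pos: [0.5626, -0.1281, 0.0955]
tcp_rot: [-90.0, -0.1, -0.1]
wrist_force: [0.3, -1.2, 5.7]
opening: -0.0001
time: 11.35
ee_pos: [0.5627, -0.1284, 0.0948]
tcp_rot: [-90.1, -0.1, -0.1]
wrist_force: [0.3, -2.5, 7.3]
opening: -0.0
```

```bash
python3 -m crank '0 -.045 0 0 0 0; 0 -.08 .02 0 0 0; -.01 -.08 .065 0 0 0; -.01 -.08 .115 0 0 0; -.01 -.08 .165 0 0 0; -.01 -.08 .215 0 0 0; -.01 -.08 .265 0 0 0; -.01 -.08 .313 0 0 0' -.5 30
python3 - <<'E'
from h import *
a=snap('top','t4');b=snap('side','s4')
A=cv2.resize(a[130:250,270:390],(400,400));B=cv2.resize(b[100:260,260:420],(400,400))
cv2.imwrite('pics/c6.png',np.hstack([A,B])[:,:,::-1])
t=cv2.imread('pics/t0_full.png')
g=cv2.cvtColor(t,cv2.COLOR_BGR2HSV)
for th in(45,55,65,75,85):
    m=(g[...,2]<th).astype(np.uint8)[180:210,218:250];M=cv2.moments(m,True)
    u,v=M['m10']/M['m00']+218,M['m01']/M['m00']+180;print(th,M['m00'],u,v,onz('top',u,v,.012),cv2.boundingRect(m))
E
```

```text
time: 12.15
ee_pos: [0.5523, 0.1874, 0.1736]
tcp_rot: [-90.0, -0.0, -0.1]
wrist_force: [0.8, 0.4, -0.3]
opening: 0.0638
45 147.0 232.47619047619048 194.16326530612244 [0.5522026 0.1851167 0.012    ] (8, 8, 14, 13)
55 157.0 232.48407643312103 194.05732484076432 [0.5524746 0.1851049 0.012    ] (8, 8, 15, 13)
65 176.0 232.3693181818182 194.22727272727272 [0.55203289 0.18538362 0.012     ] (7, 8, 16, 14)
75 188.0 232.29255319148936 194.11170212765958 [0.55232513 0.18558796 0.012     ] (7, 7, 16, 15)
85 204.0 232.1764705882353 194.05392156862746 [0.55246715 0.18588782 0.012     ] (6, 7, 17, 15)
```

View pics/c6.png

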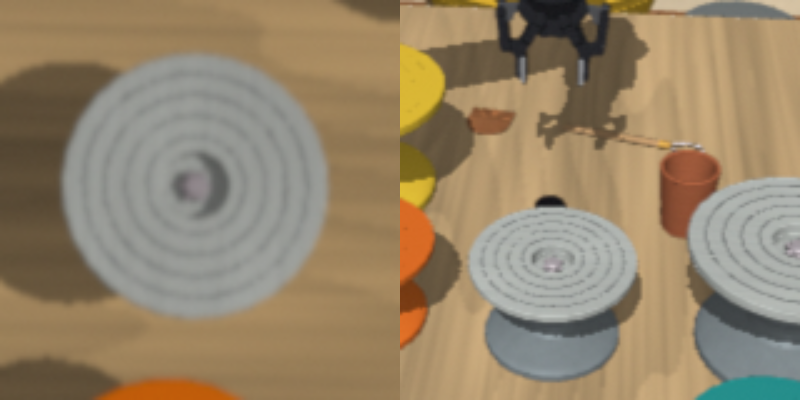

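The deck is now level in both views, and the stud shows at top pixel about (329,185). The cap is visible in the side view behind the deck. Now the deck centre from both views.

Run:
```python
from deck import *
a=cv2.imread('pics/t4_full.png');b=cv2.imread('pics/s4_full.png')
ra=rim('top',a,(329,185),120,25);rb=rim('side',b,(320,204),140,14)
print(onz('top',*ra.mean(0),.1165))
g=[(n,r.mean(0)+(r-r.mean(0))*(1+.5/np.linalg.norm(r-r.mean(0),axis=1)[:,None])) for n,r in(('top',ra),('side',rb))]
report(fit(g,[.57,-.05,.117,0,0]))
h=cv2.cvtColor(a,cv2.COLOR_BGR2HSV)
w=a[170:201,312:348].astype(int);hs=h[170:201,312:348]
# recess: the innermost area differs from deck grey
m=((hs[...,2]<115)|(hs[...,0]>130)).astype(np.uint8)
cv2.imwrite('/tmp/m.png',m*255);print(cv2.boundingRect(m));print(hs[8:24,8:28,2]);print(hs[8:24,8:28,0])
h=cv2.cvtColor(b,cv2.COLOR_BGR2HSV);m=cv2.inRange(h[165:190,300:340],(0,0,0),(180,255,50));print('cap side',[int(v.mean())+o for v,o in zip(np.nonzero(m),(165,300))],cv2.boundingRect(m))
```

```text
top [327.7 185.3] [77.7 78.9] 104.1 [ 289  147   79   78 4783]
side [320.5 205.4] [45.5 66.2] 89.9 [ 288  183   66   46 2388]
[ 0.56938352 -0.05217342  0.1165    ]
rms mm 1.0680459725664737
centre [ 0.5691 -0.0533  0.1119] tilt 0.065 low side az deg -92.9 pivot [ 0.5692 -0.0512  0.0799]
(10, 6, 17, 19)
[[154 149 147 149 149 149 151 152 149 141 125 105  95  92  99 113 132 148
  154 153]
 [153 149 149 153 153 153 151 151 151 149 137 115 100  94  91  96 116 139
  152 154]
 [154 152 150 149 149 147 143 144 146 146 139 125 111  98  92  91 102 127
  146 154]
 [154 150 144 137 132 128 129 133 136 137 137 133 121 105  96  93  95 114
  139 151]
 [153 147 133 117 108 109 118 127 131 133 136 137 130 110  96  93  93 103
  128 147]
 [152 141 120 101  96 103 117 131 136 138 138 139 133 113  99  94  92  97
  119 145]
 [148 133 109  97  98 108 126 138 142 143 143 142 133 113  98  96  93  94
  114 141]
 [146 125 104  98 103 115 132 141 144 145 144 143 133 114  99  95  94  94
  113 141]
 [146 128 108  96 100 112 129 140 143 144 145 144 134 114  98  94  94  95
  114 142]
 [147 137 117  99  94 104 120 1
[... 1261 characters left out ...]
0 170 167 169 163 165 169 167 169 174   0  30  45  45  50
   50  53]
 [ 50  45  45  45 165 165 163 169 165 167 169 175   0  15  30  45  40  45
   50  48]
 [ 45  50  45  45  30 173 167 169 169 167 171 168   0  50  60  50  40  40
   53  45]
 [ 45  48  40  40  30   0 168 173   0 168 174   0  30  60  45  50  50  50
   50  45]
 [ 48  53  53  53  45  30  20  30  30  30  15  15  60  45  45  60  60  45
   42  42]
 [ 45  53  45  45  50  45  40  45  45  45  40  60  50  45  45  45  50  45
   48  48]
 [ 45  48  45  40  40  45  42  45  48  53  53  60  60  45  45  40  48  53
   42  48]
 [ 45  45  48  38  53  48  38  45  38  45  60  60  60  45  45  50  53  45
   48  42]]
cap side [180, 319] (15, 14, 10, 3)
```

```bash
python3 -m crank '0 .045 -.002 0 0 0; 0 .09 -.002 0 0 0; 0 .13 -.002 0 0 0; 0 .155 -.002 0 0 0; 0 .17 -.002 0 0 0; 0 .178 -.002 0 0 0; 0 .184 -.002 0 0 0; 0 .184 -.002 0 0 0'
```

```text
time: 13.05
ee_pos: [0.5531, 0.1833, -0.0099]
tcp_rot: [-90.0, -0.0, -0.1]
wrist_force: [-0.3, -0.7, 0.9]
opening: 0.0643
```

```bash
python3 -m crank '0 .0025 .0015 0 0 0; 0 .0025 .0015 0 0 0'
python3 -m crank '0 0 0 0 0 0; 0 0 0 0 0 0; 0 0 0 0 0 0; 0 0 0 0 0 0; 0 0 0 0 0 0; 0 0 0 0 0 0' 1 30
```

```text
time: 13.25
ee_pos: [0.5533, 0.1851, -0.0121]
tcp_rot: [-90.0, -0.1, -0.1]
wrist_force: [0.5, 0.3, 0.4]
opening: 0.0642
time: 13.85
ee_pos: [0.5531, 0.1849, -0.0121]
tcp_rot: [-90.0, -0.1, -0.1]
wrist_force: [-1.1, 0.6, 5.0]
opening: 0.0399
```

```bash
python3 -m crank '0 -.02 0 0 0 0; 0 -.06 0 0 0 0; 0 -.105 0 0 0 0; 0 -.15 0 0 0 0; 0 -.175 -.035 0 0 0; .005 -.175 -.08 0 0 0; .01 -.175 -.125 0 0 0; .016 -.175 -.17 0 0 0'
python3 -m crank '0 0 -.03 0 0 0; 0 0 -.06 0 0 0; 0 .015 -.069 0 0 0; 0 .03 -.069 0 0 0; 0 .03 -.069 0 0 0'
python3 - <<'E'
from h import *
b=snap('side','s5',(265,120,375,230),5);a=snap('top','t5')
E
```

```text
time: 14.65
ee_pos: [0.5684, 0.0132, 0.1624]
tcp_rot: [-90.0, -0.0, -0.1]
wrist_force: [0.5, -0.4, 0.3]
opening: 0.0401
time: 15.15
ee_pos: [0.5669, -0.0534, 0.1288]
tcp_rot: [-90.0, 0.3, -0.1]
wrist_force: [0.1, 1.1, -2.0]
opening: 0.0404
```

View pics/s5.png

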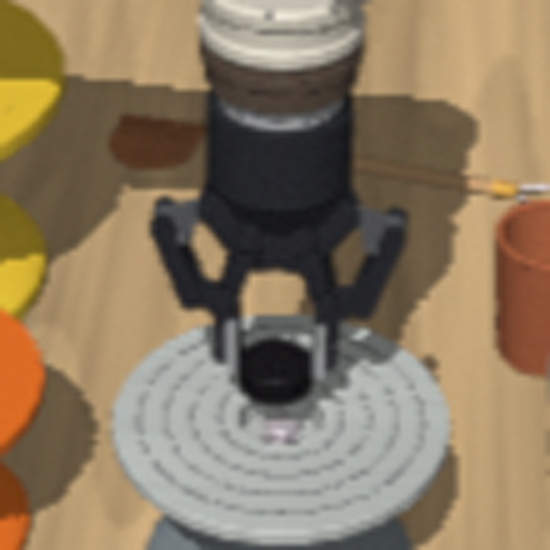

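The cap is held between the pads near (320,194), just above the recess, with the stud at about (321,206). A quick numerical check of the lateral offset.

Run:
```python
from h import *
b=cv2.imread('pics/s5_full.png');h=cv2.cvtColor(b,cv2.COLOR_BGR2HSV)
m=cv2.inRange(h,(0,0,0),(180,255,60));m[:188]=0;m[205:]=0;m[:,:311]=0;m[:,330:]=0
for r in range(187,203): c=np.nonzero(m[r])[0];print(r,c.min() if len(c) else '',c.max() if len(c) else '', end=' | ')
print()
print(h[186:204,320,2])
t=np.linspace(0,2*np.pi,73)
ee=bot.get_obs()['ee_pos'];print(ee)
zb=ee[2]+.0225-.010
for z in(zb,zb+.017):
    q=proj('side',np.c_[ee[0]+.021*np.cos(t),ee[1]+.021*np.sin(t),z+0*t]);print(q.min(0),q.max(0),q.mean(0))
b4=cv2.imread('pics/s4_full.png');h4=cv2.cvtColor(b4,cv2.COLOR_BGR2HSV)
m=(h4[...,0]>150)&(h4[...,1]>12);m[:195]=0;m[215:]=0;m[:,:308]=0;m[:,333:]=0
ys,xs=np.nonzero(m);print('stud',len(xs),xs.mean(),ys.mean(),xs.min(),xs.max(),ys.min(),ys.max(),onz('side',xs.mean(),ys.mean(),.111))
print(proj('side',[.569,-.0533,.111]),proj('top',[.569,-.0533,.113]))
```

```text
187   | 188 316 322 | 189 313 324 | 190 313 326 | 191 313 326 | 192 313 326 | 193 313 326 | 194 313 326 | 195 313 326 | 196 313 327 | 197 313 326 | 198 314 326 | 199 315 325 | 200 317 323 | 201   | 202   | 
[ 99  78  30  24  24  22  27  27  27  31  45  27  23  22  37  83  99 107]
[ 0.56781148 -0.05302489  0.13135141]
[313.01451684 190.31185712] [328.22146312 199.71537275] [320.72442221 194.98541258]
[312.99610664 185.45556912] [328.33937625 194.80618453] [320.775156   190.10255129]
stud 4 319.75 205.0 318 323 204 207 [ 0.56589571 -0.05696788  0.111     ]
[[320.94257785 204.22505228]] [[328.10715241 185.6057562 ]]
```

```bash
python3 -m crank '.0015 .008 0 0 0 0; .0015 .015 0 0 0 0; .0015 .021 0 0 0 0; .0015 .024 0 0 0 0; .0015 .024 0 0 0 0'
python3 -m crank '0 .002 0 0 0 0; 0 .003 0 0 0 0; 0 .003 0 0 0 0'; python3 -m crank '0 .002 0 0 0 0; 0 .003 0 0 0 0; 0 .003 0 0 0 0'
```

```text
time: 15.75
ee_pos: [0.5695, -0.0542, 0.1076]
tcp_rot: [-90.0, 0.1, -0.1]
wrist_force: [-0.1, -0.5, -0.3]
opening: 0.0397
time: 16.05
ee_pos: [0.5698, -0.0543, 0.1052]
tcp_rot: [-90.0, -0.0, -0.1]
wrist_force: [0.1, 0.3, -0.0]
opening: 0.0398
time: 16.35
ee_pos: [0.5697, -0.0543, 0.102]
tcp_rot: [-90.0, 0.0, -0.1]
wrist_force: [0.2, 0.1, -0.4]
opening: 0.0398
```

```bash
python3 -m crank '0 .001 0 0 0 0; 0 .002 0 0 0 0; 0 .002 0 0 0 0'; python3 -m crank '0 .001 0 0 0 0; 0 .002 0 0 0 0; 0 .002 0 0 0 0';python3 -m crank '0 .001 0 0 0 0; 0 .001 0 0 0 0'
```

```text
time: 16.65
ee_pos: [0.5697, -0.0543, 0.1]
tcp_rot: [-90.0, 0.0, -0.1]
wrist_force: [-0.1, 0.3, -0.2]
opening: 0.0402
time: 16.95
ee_pos: [0.5698, -0.0543, 0.0981]
tcp_rot: [-90.0, 0.0, -0.1]
wrist_force: [0.9, -0.3, 0.4]
opening: 0.0401
time: 17.15
ee_pos: [0.5699, -0.0542, 0.0975]
tcp_rot: [-90.0, -0.0, -0.1]
wrist_force: [-0.4, 0.6, 3.1]
opening: 0.0402
```

```bash
python3 -m crank '0 0 0 0 0 0; 0 0 0 0 0 0; 0 0 0 0 0 0; 0 0 0 0 0 0; 0 -.02 0 0 0 0; 0 -.045 0 0 0 0; 0 -.045 0 0 0 0' -.4
python3 -m crank '0 0 0 0 0 0; 0 0 0 0 0 0; 0 0 0 0 0 0; 0 0 0 0 0 0; 0 0 0 0 0 0; 0 0 0 0 0 0' 1 60
python3 - <<'E'
from h import *
snap('side','s6',(280,140,360,240),6)
E
```

```text
time: 17.85
ee_pos: [0.5711, -0.0544, 0.1456]
tcp_rot: [-90.0, -0.3, -0.1]
wrist_force: [-0.1, 0.0, 1.2]
opening: 0.0597
time: 18.45
ee_pos: [0.5697, -0.0543, 0.142]
tcp_rot: [-90.0, 0.0, -0.1]
wrist_force: [-0.0, -0.5, -0.1]
opening: -0.0003
```

View pics/s6.png

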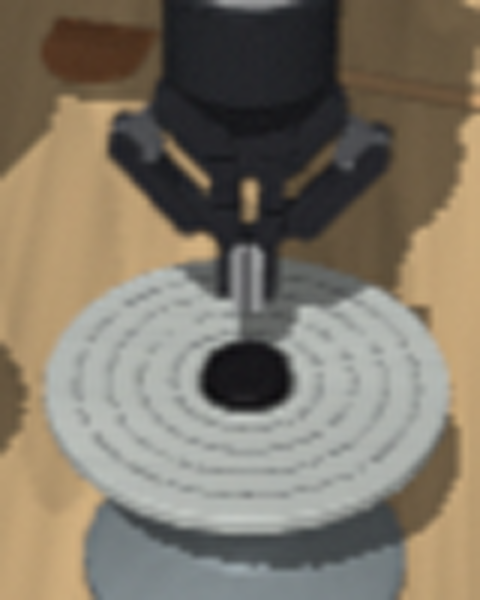

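The cap sits concentric in the recess, standing proud of the deck, with the closed fingertip above it. Now pressing.

```bash
python3 -m crank '0 .015 0 0 0 0; 0 .028 0 0 0 0; 0 .032 0 0 0 0; 0 .034 0 0 0 0; 0 .035 0 0 0 0'
python3 -m crank '0 .0005 0 0 0 0; 0 .001 0 0 0 0; 0 .001 0 0 0 0';python3 -m crank '0 .0005 0 0 0 0; 0 .001 0 0 0 0; 0 .001 0 0 0 0';python3 -m crank '0 .0005 0 0 0 0; 0 .001 0 0 0 0; 0 .001 0 0 0 0'
```

```text
time: 19.0
ee_pos: [0.5697, -0.0542, 0.1069]
tcp_rot: [-90.0, 0.0, -0.1]
wrist_force: [-0.8, -0.9, 0.3]
opening: -0.0001
time: 19.3
ee_pos: [0.57, -0.0543, 0.1065]
tcp_rot: [-90.0, -0.0, -0.1]
wrist_force: [0.4, 0.1, -0.3]
opening: -0.0
time: 19.6
ee_pos: [0.5701, -0.0542, 0.1059]
tcp_rot: [-90.0, -0.1, -0.1]
wrist_force: [-0.5, 0.3, 4.7]
opening: 0.0002
time: 19.9
ee_pos: [0.5704, -0.0542, 0.1057]
tcp_rot: [-90.0, -0.1, -0.1]
wrist_force: [-1.8, 0.0, 8.3]
opening: 0.0003
```

```bash
python3 -m crank '0 .0005 0 0 0 0; 0 .001 0 0 0 0; 0 .001 0 0 0 0';python3 -m crank '0 .0005 0 0 0 0; 0 .001 0 0 0 0; 0 .001 0 0 0 0';python3 -m crank '0 .0005 0 0 0 0; 0 .001 0 0 0 0; 0 .001 0 0 0 0';python3 -m crank '0 .0005 0 0 0 0; 0 .001 0 0 0 0; 0 .001 0 0 0 0'
```

```text
time: 20.2
ee_pos: [0.5708, -0.0543, 0.1054]
tcp_rot: [-90.0, -0.2, -0.1]
wrist_force: [-0.7, 0.5, 12.7]
opening: 0.0002
time: 20.5
ee_pos: [0.5712, -0.0543, 0.1051]
tcp_rot: [-90.0, -0.3, -0.1]
wrist_force: [-0.9, -0.2, 16.4]
opening: 0.0
time: 20.8
ee_pos: [0.5718, -0.0544, 0.1048]
tcp_rot: [-90.0, -0.4, -0.1]
wrist_force: [0.7, 1.2, 18.8]
opening: -0.0003
time: 21.1
ee_pos: [0.5722, -0.0542, 0.1037]
tcp_rot: [-90.0, -0.4, -0.1]
wrist_force: [2.1, 2.0, 12.8]
opening: -0.0001
```

```bash
python3 -m crank '0 .0005 0 0 0 0; 0 .001 0 0 0 0; 0 .0015 0 0 0 0; 0 .0015 0 0 0 0';python3 -m crank '0 .001 0 0 0 0; 0 .0015 0 0 0 0; 0 .002 0 0 0 0; 0 .002 0 0 0 0';python3 -m crank '0 .001 0 0 0 0; 0 .0015 0 0 0 0; 0 .0015 0 0 0 0'
```

```text
time: 21.5
ee_pos: [0.5694, -0.0542, 0.0982]
tcp_rot: [-90.0, 0.1, -0.1]
wrist_force: [-0.1, 0.6, 0.4]
opening: -0.0
time: 21.9
ee_pos: [0.5697, -0.0543, 0.0966]
tcp_rot: [-90.0, 0.0, -0.1]
wrist_force: [-0.9, 0.6, 1.1]
opening: -0.0
time: 22.2
ee_pos: [0.5699, -0.0543, 0.0964]
tcp_rot: [-90.0, -0.1, -0.1]
wrist_force: [-4.6, 0.3, 9.3]
opening: 0.0003
```

```bash
python3 -m crank '0 .0005 0 0 0 0; 0 .001 0 0 0 0; 0 .0015 0 0 0 0; 0 .002 0 0 0 0; 0 .002 0 0 0 0; 0 .002 0 0 0 0'
python3 - <<'E'
from deck import *
b=snap('side','s7',(280,140,360,240),6);f=bot.get_obs();print(f['wrist_force'],f['ee_pos'])
E
```

```text
time: 22.8
ee_pos: [0.57, -0.0543, 0.0962]
tcp_rot: [-90.0, -0.2, -0.1]
wrist_force: [-9.8, 1.4, 21.8]
opening: -0.0001
[-9.49431831  0.8859112  21.95939804] [ 0.57000801 -0.05431829  0.09623679]
```

View pics/s7.png

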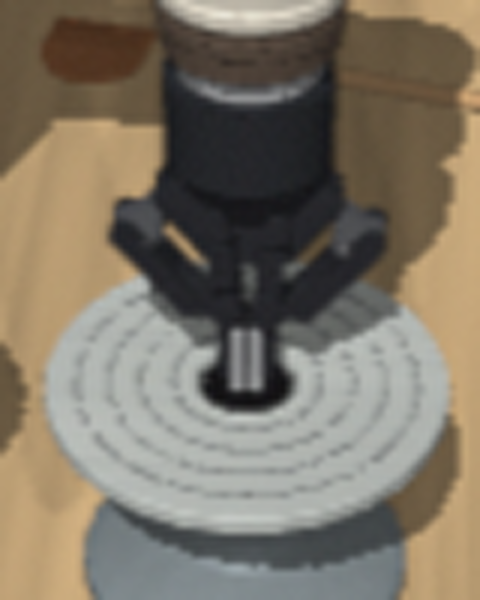

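The cap is flush, the deck is still level, and the push is a steady 22 N against the recess floor. Handing in.

```bash
python3 -c "
from workcell import bot
print(bot.job_done())"
```

```text
the job is handed in; nothing more can be done
None
```

The job is handed in. I pushed the small grey wheel's deck level, set the cap over the stud and pressed it past the click until it was flush. The arm was still holding it down with about 22 N at about 23 s. No verdict was reported.

**Last checks:**
- **Deck level:** touching it at opposite points about 150 mm apart gave heights within about 1 mm, so it is level to roughly 0.01 rad. The final side view looked unchanged.
- **Click:** the force peaked at the last reading at 18.8 N, then fell to about 1 N. That peak is slightly above the stated 10–18 N.
- **Fully home:** the cap stopped at the height where I had measured the deck face (reported z 0.0962–0.0965). The force then rose without further travel.
- **Bystanders:** I never touched the bowl, pot, rib, trimmer or the other wheels. The rib, trimmer and pot looked undisturbed in the side views, but I did not measure the bystanders again.

**What disagreed:**
- **Height reading:** the reported tool height was about 31 mm lower than the true one. My first levelling push therefore missed the deck. I confirmed the offset from both camera views and a gentle touch on the bench, and corrected all later heights for it.
- **Camera tilt estimate:** fitting the levelled deck's rim in the pictures gave a tilt of 0.065 rad. I put that down to the deck's side edge being counted in the outline and trusted the contact measurement instead.
- **Sideways force:** about 9–10 N of sideways force showed alongside the final push.

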